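# Load the spring tester to its set mark with the loose key

### The job

Fit the square-socket key over the square spindle of the bench spring tester, feeling for the angle at which it drops fully down, and wind it clockwise until the spring's pointer stands in the gap between the two prongs of the index clip; never wind the pointer past the far prong. Press gently: the key must never be forced against the tester. Leave the key standing fully down on the spindle and leave the other things on the bench where they are.

Things in the scene. Friction and masses are not known exactly. Their poses are not given: they have to be found in the camera images.
- key_mid (a point): the loose key, 70 mm tall, 0.22 kg, standing socket down; this point is on its axis, 35 mm above its lower end, z up. Lower 28 mm: steel skirt 32 x 32 mm, in it a square socket 17.6 mm wide, 23 mm deep, mouth chamfered 2 mm, sides along the key's x and y. Upper 42 mm: dark steel grip block, as key_grip tells
- key_grip (a point): middle of the key's grip block, 49 mm above the key's lower end; axes as the key's. The block is 26 mm thick along x, 46 mm wide along y, 42 mm tall. Grip it across the 26 mm with the finger ends no lower than 30 mm above the key's lower end: the skirt below juts out 3 mm on each gripped side
- seat (a point): fixed point of the tester, on the spindle's axis, on the steel boss where the key's lower end comes to rest, 53 mm above the bench; axes as the tester's, not the spindle's. A key at the wrong angle rests on the spindle's top with its lower end 15 to 20 mm above this point; it can drop when its sides line up with the square within about 0.08 rad (every quarter turn alike)
- spindle_top (a point): fixed point on the spindle's axis, at its top, 20 mm above the seat; axes as the tester's. The spindle is a steel square, 16 mm wide (the top 4 mm taper to 12 mm). The square's angle about the vertical differs from run to run and is not reported. A brake of about 0.12 N m holds it wherever it is left, against the spring too; a light rub does not turn it
- tester: the spring tester, fixed, grey; origin on the bench under the spindle's axis, z up. Base plate x -54 to 64, y -50 to 195 mm, 12 mm high; gear housing 74 x 74 mm, 50 mm high, about the spindle; from it the follower runs along +y to an end block (y 172 to 192 mm, 61 mm high), squeezing a coil spring. A scale bar, 50 mm high, lies along y at x 38 to 54 mm
- pointer (a point): tip of the follower's pointer, 53.5 mm above the bench at x = 50 mm of the tester; a dark steel strip 3 to 4 mm wide along y; axes as the tester's. Turning the spindle clockwise seen from above moves it along +y, 18 mm per rad; the spring adds up to 0.08 N m to the brake. 1 to 2.7 rad is needed. The socket has up to 0.12 rad of free play on the spindle
- mark (a point): middle of the gap between the two prongs of the brass index clip, at pointer height, 3 mm beyond the pointer's tip in the tester's x; axes as the tester's. The prongs are 3 mm thick, the gap between them is 9 mm along y. The clip is fixed during a run; its place along the scale differs from run to run
- roundknob: bystander: a black round handle without a socket, 42 mm across, 52 mm tall, standing; origin at its underside
- jar: bystander: a glass jar with a steel lid, 54 mm across, 75 mm tall; origin at its underside
- tin: bystander: a plain metal can, 60 mm across, 85 mm tall; origin at its underside
- collar: bystander: a steel ring lying flat, 48 mm across, 16 mm high; origin at its underside
- screwdriver: bystander: a screwdriver lying on the bench; origin under its middle
- wrench: bystander: a wrench lying on the bench; origin under its middle
- block: bystander: a dark wooden block 70 x 45 x 40 mm; origin at its underside
Mind the look-alikes: they are no part of the job. What is shaped like the part that bears key_mid but blue or green is not meant.

How it is judged:
By the outcome, as a careful person would: the job done as asked, in the order asked, and still so for the second after the job is handed in, with the robot touching nothing.
It also fails if it takes over 64 s, if anything falls off the work surface, if the arm or the gripper's body presses on something with over 40 N, if the wrist force passes 120 N, or if a joint passes its speed limit or range.

### The arm

A 6-joint arm with a two-finger parallel gripper is mounted at the origin on the work surface. World frame = base frame: x ahead of the robot, y to its left, z up, the work surface at z = 0. Lengths are in m, angles in rad, forces in N, time in s.
With the tool pointing down it reaches from about 0.375 to 0.9 m from the base axis. Payload 3.1 kg.
Tool frame: the origin (TCP) lies midway between the tips of the shut fingers; the grasp point (between the pads) lies 19 mm behind it; z points along the fingers, y is the direction in which the jaws open and shut (so a half turn about z gives the same grasp; the last joint's range is limited). The gripper opens to 85 mm and grips with 20 to 120 N. Pads are 22 mm wide; open, the fingers measure 114 mm over their backs; the gripper's body (76 mm by 85 mm) begins 54 mm behind the grasp point. The pads swing forward as they close: fully open they stand 13 mm farther back than shut.
Start: joints at [1.171, 0.527, 1.433, -0, 1.181, -0.178], TCP at [0.137, 0.61, 0.231] pointing down, gripper open.
Joint ranges: [-3.08, 3.08], [-0.75, 2.2], [0.22, 2.44], [-1.43, 4.57], [0, 2.65], [-2.85, 2.85]. Speed limits (rad/s): [2.79, 2.79, 3.14, 3.14, 3.14, 3.14].

### API

Orientations are given as a unit quaternion [w, x, y, z].
In Python, from workcell import status, camera, r, finder gives the robot as it stands.
- The arm moves only by the shell command python3 -m crank 'ROWS' [FORCE]. ROWS is JSON, a list of rows, each a list of 7 numbers: the shift along the tool's x, y, z normalised to -1 to 1, where 1 is 0.075 m, then the turn, a rotation vector about the tool's x, y, z normalised to -1 to 1, where 1 is 0.1 rad, then the closure in counts, from 0 (fully open) to 255 (shut). In form: [[dx, dy, dz, rx, ry, rz, grip], ...]. A call has exactly 10 rows; each row shifts and turns the pose as measured when the row begins, along the tool's axes as they then stand; what a row does not reach is not made up. A row lasts 1/8 s, in which the tool goes at most 62.5 mm and 10.7 degrees, less where a joint would pass 70% of its speed; a pose out of reach is approached as far as the arm can. A call with a number of a shift or a turn outside -1 to 1 is refused whole. A call with a gripper value outside its range is refused whole. The fingers move at their own pace and stop on an object; FORCE is the grip in N (left out, the last holds). Time passes only in rows, so rows that do not move let the fingers close, or fill a call up. It gives the time, the measured TCP pose, the force and the opening at its end, in the units of the state.
- status.read_state(): the state, without advancing time (a new reading comes with each control period).
- camera(name): name is "scene" or "top" or "wrist"; returns a dict with "frame" (384x512x3 uint8, blue, green, red), "depth" (384x512 float32, m along the optical axis (not along the pixel's ray), 0 where there is no reading), "K" (3x3 intrinsics, pixels), "cam_to_world" (4x4, takes a point from camera to world coordinates); the wrist camera has in their place "mount" (4x4, takes a point from camera to tool coordinates, whose origin is the TCP and whose axes are the flange's). Camera axes: x right, y down, z forward; pixel columns grow to the right and rows downward; lengths in m; the calibration is good to about 2 mm. The wrist camera is an equidistant fisheye: a pixel r from the principal point sees the ray r / f radians off the axis. A picture is of the moment at which its call begins: read the wrist's pose just before it.
- r.job_done(): hands the job in, once; it reports no verdict.
Trained networks look in the newest picture that a camera, given by its name, has taken for a name from the list of things; names that differ only in an ending like _2 or _b are one class to them, and where a whole thing is asked for, a point or a joint stands for the part that bears it (a point fixed in the world has none). Each returns a list of dicts, best first, with "score" (0 to 1); they miss things now and then, are a little off and sometimes report something else, mostly with a low value. They report only what shows in the picture. A call takes as long as a camera call. They do not tell look-alikes from the thing itself.
- finder.search_frame(camera, label): "xyz" ([x, y, z] in m, in world coordinates, good to about 4 mm: the middle of the surface that is visible of it).
- finder.regions_of(camera, label): "pixels" (384x512 bool, what is visible of it).
The state is a dict: "time_s": time; "q": joint angles; "joint_vel": joint speeds; "tau": joint torques, N m; "eef_pos": TCP position; "eef_rot": TCP orientation; "contact_force": force on the tool from outside, world axes, zero at the start; "ft_torque": the same for the moment, N m; "width": finger opening in m.
Only numpy, scipy, OpenCV 4.12 (cv2) and the standard library are available. Lean on these libraries where they do the work, as an engineer would, in place of code of your own. Each camera call takes 0.05 s, during which the arm holds its last target.

## Working session

There is one attempt and no reset: what is moved stays moved. The work goes in short steps, Python scripts to look and compute and a shell command to move; the robot and the scene stay as the last step left them, time stands still between calls to the robot, and variables do not carry over. Pictures are saved under pics/ and viewed, and the job is handed in when it is done.

```bash
ls; mkdir -p pics; python3 - <<'E'
from workcell import status, camera, r, finder
import cv2
print(status.read_state())
for n in ("scene","top"):
    c=camera(n); cv2.imwrite(f"pics/{n}0.png",c["frame"]); print(n,c["K"],c["cam_to_world"])
    for l in ["key_mid","key_grip","seat","spindle_top","tester","pointer","mark","roundknob"]:
        print(l,[(round(d["score"],2),[round(float(v),4) for v in d["xyz"]]) for d in finder.search_frame(n,l)][:4])
E
```

```text
pics
{'time_s': 0.0, 'q': array([ 1.17051376e+00,  5.28453078e-01,  1.43391864e+00, -6.21167360e-07,
        1.18140771e+00, -1.78517905e-01]), 'joint_vel': array([ 1.16106685e-03, -4.15983083e-04,  1.53201357e-04, -4.83893761e-05,
       -1.75684357e-03,  1.94458261e-04]), 'tau': array([ 8.37214830e-04, -4.42352629e+01, -1.78027761e+01, -1.38029727e-04,
        8.31971382e-03,  1.05329795e-05]), 'eef_pos': array([0.1371642 , 0.60901813, 0.23033647]), 'eef_rot': array([-3.11752446e-04,  1.10655074e-01,  9.93858269e-01, -1.04799971e-03]), 'contact_force': array([-0.2933204 ,  0.64574254, -0.12512002]), 'ft_torque': array([-0.031851  , -0.00294287, -0.02306632]), 'width': 0.08546916200805267}
scene [[362.50058873   0.         263.55294547]
 [  0.         362.50058873 188.49126007]
 [  0.           0.           1.        ]] [[ 0.72406509  0.4753324  -0.49978881  1.14606614]
 [ 0.68962853 -0.51144807  0.51267275 -0.58475416]
 [-0.01192605 -0.71587707 -0.69812448  0.87603023]
 [ 0.          0.          0.          1.        ]]
key_mid [(0.58, [0.5922, 0.2451, 0.0504]), (0.56, [0.461, 0.41
[... 596 characters left out ...]
     1.        ]] [[-0.00818006 -0.99003968  0.14055076  0.43340215]
 [-0.99968048  0.01145832  0.02253102 -0.01138286]
 [-0.02391708 -0.14032155 -0.98981707  1.16573368]
 [ 0.          0.          0.          1.        ]]
key_mid [(0.8, [0.5856, 0.446, 0.0715]), (0.6, [0.5208, 0.3608, 0.0687]), (0.53, [0.4588, 0.4166, 0.0718])]
key_grip [(0.73, [0.4571, 0.4176, 0.0651]), (0.66, [0.5247, 0.3595, 0.07]), (0.54, [0.5888, 0.4459, 0.0714])]
seat [(0.58, [0.513, -0.1095, 0.0092])]
spindle_top [(0.8, [0.5172, -0.1142, 0.0082])]
tester [(0.78, [0.5105, -0.1178, 0.0101])]
pointer [(0.63, [0.5122, -0.1422, 0.0503]), (0.24, [0.5233, 0.3586, 0.0714])]
mark []
roundknob [(0.58, [0.451, 0.2594, 0.0515])]
```

View pics/scene0.png

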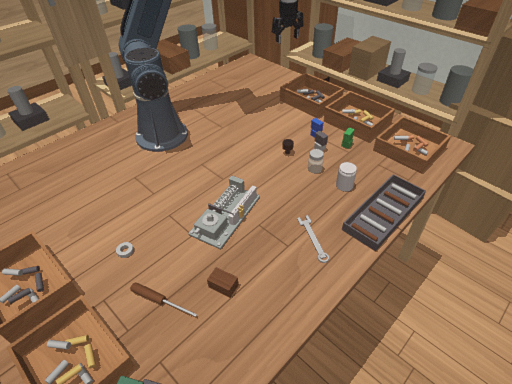

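View pics/top0.png

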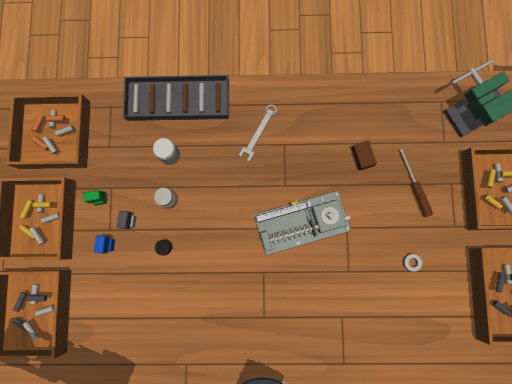

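The scene and top pictures show these candidates in the top view: dark key (125,219), blue look-alike (103,244), green look-alike (94,197) and round black knob (163,247). The dark one fits the description. Next I'll check it in a close crop.

```bash
cat > h.py <<'E'
import numpy as np, cv2
from workcell import status, camera, r, finder
from scipy.spatial.transform import Rotation as R
def cloud(c):
    K=c["K"];d=c["depth"];h,w=d.shape
    u,v=np.meshgrid(np.arange(w),np.arange(h))
    P=np.stack([(u-K[0,2])/K[0,0]*d,(v-K[1,2])/K[1,1]*d,d],-1)
    T=c["cam_to_world"]; W=P@T[:3,:3].T+T[:3,3]; W[d==0]=np.nan
    return W
def wrist():
    s=status.read_state(); c=camera("wrist")
    q=s["eef_rot"]; T=np.eye(4); T[:3,:3]=R.from_quat([q[1],q[2],q[3],q[0]]).as_matrix(); T[:3,3]=s["eef_pos"]
    c["cam_to_world"]=T@c["mount"]; c["T"]=T
    return c
def wcloud(c):
    K=c["K"];d=c["depth"];h,w=d.shape
    u,v=np.meshgrid(np.arange(w),np.arange(h))
    x=(u-K[0,2])/K[0,0];y=(v-K[1,2])/K[1,1];th=np.hypot(x,y)
    s=np.where(th>1e-9,np.tan(np.minimum(th,1.5))/np.maximum(th,1e-9),1)
    P=np.stack([x*s*d,y*s*d,d],-1)
    T=c["cam_to_world"];W=P@T[:3,:3].T+T[:3,3];W[d==0]=np.nan
    return W
def crop(c,x0,y0,x1,y1,k,name):
    f=c["frame"][y0:y1,x0:x1]; cv2.imwrite("pics/"+name,cv2.resize(f,None,fx=k,fy=k,interpolation=cv2.INTER_CUBIC))
E
python3 - <<'E'
from h import *
c=camera("top"); W=cloud(c)
crop(c,80,180,190,260,5,"keycrop.png"); crop(c,245,180,365,260,6,"testcrop.png")
m=(abs(W[...,0]-.523)<.04)&(abs(W[...,1]-.36)<.04)
for lo,hi in ((.06,.08),):
    mm=m&(W[...,2]>lo)&(W[...,2]<hi); p=W[mm]; print(len(p),p.mean(0),np.median(p[:,2]))
    re=cv2.minAreaRect((p[:,:2]*1000).astype(np.float32)); print(re, cv2.boxPoints(re))
# tester
for nm in ("top","scene"):
    c=camera(nm); W=cloud(c)
    m=(abs(W[...,0]-.52)<.15)&(abs(W[...,1]+.12)<.16)&(W[...,2]>.006)&(W[...,2]<.09)
    print(nm, cv2.minAreaRect((W[m][:,:2]*1000).astype(np.float32)))
    m2=m&(W[...,2]>.064)
    print(W[m2].shape, W[m2].mean(0) if m2.any() else 0, np.argwhere(m2).mean(0))
    if nm=="scene": crop(c,180,165,280,255,7,"testcrop_s.png")
w=wrist(); cv2.imwrite("pics/w0.png",w["frame"]); print(w["K"],w["mount"])
E
```

```text
172 [0.52123571 0.36831517 0.06771923] 0.06766517076627754
((521.65576171875, 369.01239013671875), (26.230850219726562, 45.35856246948242), 80.86601257324219) [[497.18207 359.66345]
 [541.9655  352.46307]
 [546.12946 378.36133]
 [501.346   385.5617 ]]
top ((491.2546691894531, -149.4725341796875), (220.0264892578125, 384.1105651855469), 24.742238998413086)
(40, 3) [ 0.52641821 -0.18370794  0.07040935] [215.1 330. ]
scene ((532.0584106445312, -154.31881713867188), (149.89320373535156, 338.7274169921875), 24.05643081665039)
(31, 3) [ 0.52476813 -0.17118969  0.0700139 ] [212.32258065 211.51612903]
[[297.31863964   0.         256.17857114]
 [  0.         297.31863964 196.26456601]
 [  0.           0.           1.        ]] [[-3.85774560e-04 -9.52152355e-01 -3.05623532e-01  7.88795646e-02]
 [ 9.99999867e-01 -4.72096324e-04  2.08534722e-04  7.12286118e-04]
 [-3.42840573e-04 -3.05623411e-01  9.52152411e-01 -1.41086555e-01]
 [ 0.00000000e+00  0.00000000e+00  0.00000000e+00  1.00000000e+00]]
```

```bash
cd pics; python3 -c "
import cv2,numpy as np
a=cv2.imread('keycrop.png');b=cv2.imread('testcrop.png');print(a.shape,b.shape)"
```

```text
(400, 550, 3) (480, 720, 3)
```

View pics/keycrop.png

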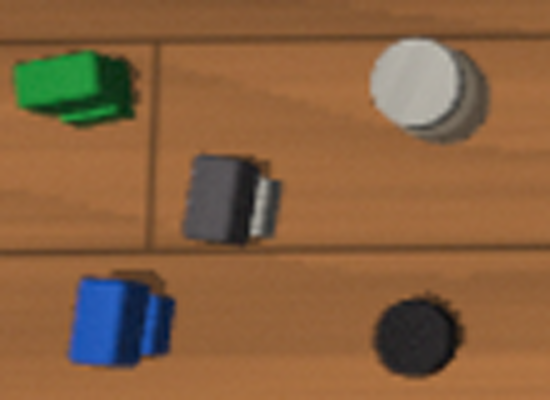

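View pics/testcrop.png

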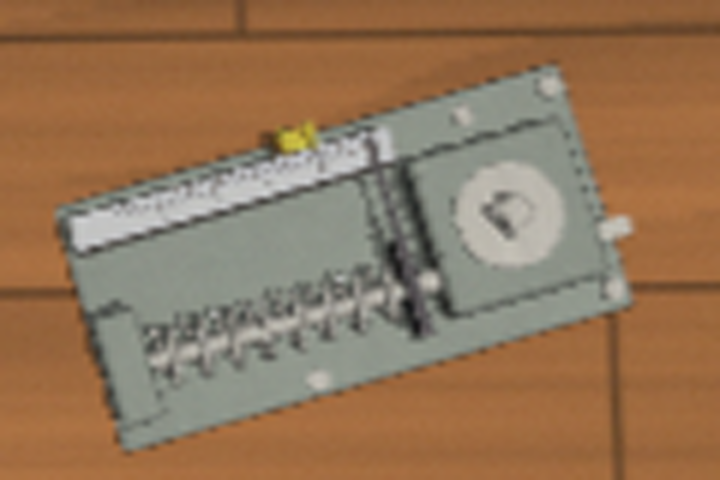

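View pics/testcrop_s.png

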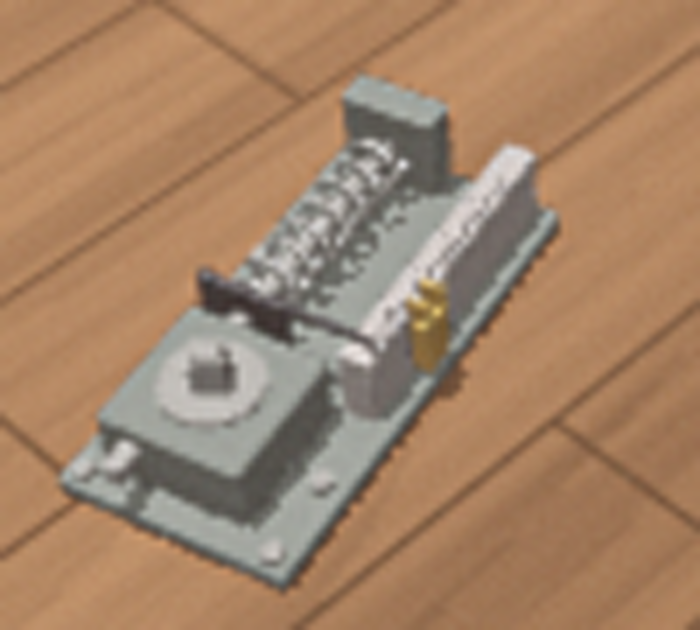

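View pics/w0.png

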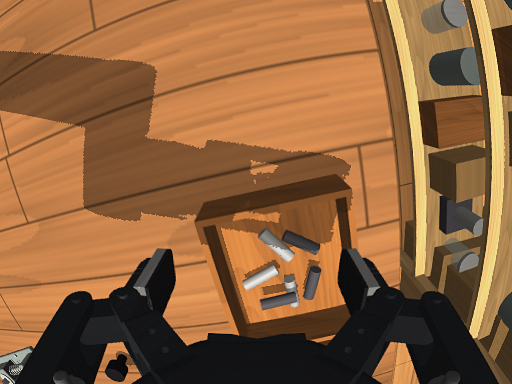

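The crop shows the dark grip with its bare steel skirt at crop (225,200), which is top pixel (125,219). That is the key. The look-alikes beside it are coloured throughout. I'll move above it.

```bash
python3 -m crank '[[-0.71,-0.25,0,0,0,0,0],[-0.71,-0.25,0,0,0,0,0],[-0.71,-0.25,0,0,0,0,0],[-0.71,-0.25,0,0,0,0,0],[-0.71,-0.25,0,0,0,0,0],[-0.71,-0.25,0,0,0,0,0],[-0.71,-0.25,0,0,0,0,0],[-0.71,-0.25,0,0,0,0,0],[0,0,0.3,0,0,-0.63,0],[0,0,0,0,0,0,0]]' 60
python3 - <<'E'
from h import *
w=wrist(); cv2.imwrite("pics/w1.png",w["frame"]); W=wcloud(w)
s=status.read_state(); print(s["eef_pos"],s["eef_rot"],s["q"])
m=(np.hypot(W[...,0]-.5215,W[...,1]-.368)<.045)&(W[...,2]>.06)&(W[...,2]<.085)
p=W[m];print(len(p),p.mean(0)); re=cv2.minAreaRect((p[:,:2]*1000).astype(np.float32));print(re,cv2.boxPoints(re))
E
```

```text
time_s: 2.35
eef_pos: [0.5344, 0.3647, 0.2092]
eef_rot: [0.002, 0.078, 0.997, 0.003]
contact_force: [0.1, 0.1, 0.8]
width: 0.0852
[0.53570312 0.36536236 0.21084659] [0.0044514  0.0773832  0.99698513 0.00356007] [ 0.42562699  0.57678471  1.40008979  0.00212821  1.15348633 -0.99109717]
1190 [0.52208667 0.3705717  0.06802013]
((522.9669799804688, 370.14990234375), (25.389305114746094, 45.42035675048828), 81.7403793334961) [[498.66867 360.84943]
 [543.6179  354.3244 ]
 [547.26526 379.45038]
 [502.31604 385.9754 ]]
```

View pics/w1.png

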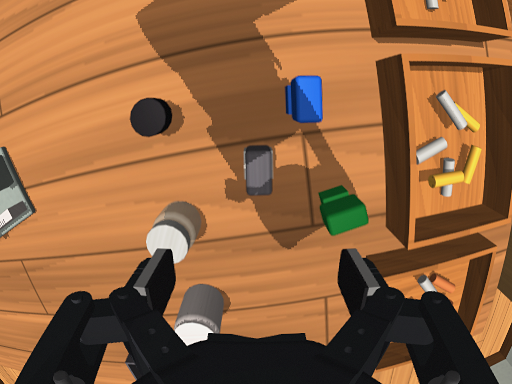

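Wrist picture: the key is at (258,170), blue at (305,98), green at (343,210), knob at (150,117). The wrist and top cameras agree on the key to about 2 mm. I'll write a helper that works out the remaining shift and turn.

```bash
cat >> h.py <<'E'
def Tgt(yaw):  # tool down, tool y at world angle yaw
    y=np.array([np.cos(yaw),np.sin(yaw),0]); z=np.array([0,0,-1.]); x=np.cross(y,z)
    return np.stack([x,y,z],1)
def togo(pos,yaw):
    s=status.read_state(); q=s["eef_rot"]; Rn=R.from_quat([q[1],q[2],q[3],q[0]]).as_matrix()
    d=Rn.T@(np.array(pos)-s["eef_pos"])/.075
    rv=R.from_matrix(Rn.T@Tgt(yaw)).as_rotvec()/.1
    print("togo shift",d.round(3),"turn",rv.round(3)); return d,rv
def show():
    s=status.read_state(); q=s["eef_rot"]; Rn=R.from_quat([q[1],q[2],q[3],q[0]]).as_matrix()
    print("t",s["time_s"],"pos",s["eef_pos"].round(4),"yaw",round(float(np.arctan2(Rn[1,1],Rn[0,1])),4),"tilt",Rn[:2,2].round(4),"F",s["contact_force"].round(2),"M",s["ft_torque"].round(3),"w",round(float(s["width"]),4),"q6",round(float(s["q"][5]),3))
E
python3 - <<'E'
from h import *
show(); togo([.5225,.3695,.12],np.radians(81.5))
E
```

```text
t 2.4 pos [0.5357 0.3654 0.2108] yaw 1.4159 tilt [0.0094 0.0064] F [ 0.47 -0.3   0.27] M [-0.01  -0.051 -0.019] w 0.0856 q6 -0.991
togo shift [0.193 0.018 1.21 ] turn [ 0.078  0.084 -0.066]
```

```bash
python3 -m crank '[[0.18,0.02,0.4,0.08,0.08,-0.06,0],[0,0,0.4,0,0,0,0],[0,0,0.4,0,0,0,0],[0,0,0,0,0,0,0],[0,0,0,0,0,0,0],[0,0,0,0,0,0,0],[0,0,0,0,0,0,0],[0,0,0,0,0,0,0],[0,0,0,0,0,0,0],[0,0,0,0,0,0,0]]' 
python3 - <<'E'
from h import *
w=wrist(); cv2.imwrite("pics/w2.png",w["frame"]); W=wcloud(w); show()
m=(np.hypot(W[...,0]-.5215,W[...,1]-.368)<.045)&(W[...,2]>.06)&(W[...,2]<.085)
p=W[m];print(len(p),p.mean(0)); re=cv2.minAreaRect((p[:,:2]*1000).astype(np.float32));print(re,cv2.boxPoints(re).mean(0))
togo([.5225,.3695,.033],np.radians(81.5))
E
```

```text
time_s: 3.65
eef_pos: [0.5265, 0.3762, 0.131]
eef_rot: [0.009, 0.073, 0.997, 0.005]
contact_force: [0.1, -0.4, -0.0]
width: 0.0856
t 3.7 pos [0.5265 0.3762 0.1309] yaw 1.4244 tilt [0.0193 0.0088] F [0.24 0.58 0.08] M [-0.015 -0.018 -0.017] w 0.0854 q6 -0.976
2059 [0.52108559 0.37097749 0.06791766]
((523.0548095703125, 370.351806640625), (25.910472869873047, 45.66970443725586), 81.99732208251953) [523.0548 370.3518]
togo shift [ 0.063 -0.111  1.304] turn [0.115 0.178 0.019]
```

View pics/w2.png

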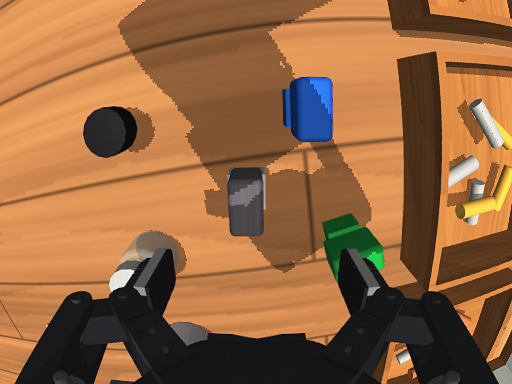

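```bash
python3 -m crank '[[0.06,-0.08,0.2,0.12,0.18,0.02,0],[0,0,0.2,0,0,0,0],[0,0,0.2,0,0,0,0],[0,0,0.2,0,0,0,0],[0,0,0,0,0,0,0],[0,0,0,0,0,0,0],[0,0,0,0,0,0,0],[0,0,0,0,0,0,0],[0,0,0,0,0,0,0],[0,0,0,0,0,0,0]]' 
python3 - <<'E'
from h import *
show()
togo([.523,.370,.033],np.radians(81.7))
E
```

```text
time_s: 4.95
eef_pos: [0.521, 0.3706, 0.0661]
eef_rot: [-0.001, 0.074, 0.997, -0.001]
contact_force: [0.5, 0.3, -0.5]
width: 0.0854
t 4.95 pos [0.521  0.3706 0.0661] yaw 1.4221 tilt [-0.0022 -0.0013] F [ 0.47  0.3  -0.5 ] M [ 0.007 -0.012 -0.032] w 0.0854 q6 -0.978
togo shift [-0.028 -0.003  0.441] turn [-0.016 -0.02  -0.038]
```

```bash
python3 -m crank '[[-0.03,0,0.14,-0.02,-0.02,-0.04,0],[0,0,0.14,0,0,0,0],[0,0,0.14,0,0,0,0],[0,0,0,0,0,0,0],[0,0,0,0,0,0,0],[0,0,0,0,0,0,0],[0,0,0,0,0,0,0],[0,0,0,0,0,0,0],[0,0,0,0,0,0,0],[0,0,0,0,0,0,0]]' 
python3 - <<'E'
from h import *
show()
togo([.523,.370,.033],np.radians(81.7))
E
```

```text
time_s: 6.2
eef_pos: [0.5235, 0.3703, 0.0325]
eef_rot: [0.0, 0.072, 0.997, 0.0]
contact_force: [-0.4, -1.2, -0.1]
width: 0.0852
t 6.2 pos [0.5235 0.3703 0.0325] yaw 1.4264 tilt [0.0005 0.0006] F [-0.41 -1.16 -0.06] M [-0.011 -0.048  0.047] w 0.0852 q6 -0.985
togo shift [ 0.006 -0.004 -0.007] turn [0.007 0.004 0.004]
```

```bash
python3 -m crank '[[0,0,-0.02,0,0,0,0],[0,0,0,0,0,0,100],[0,0,0,0,0,0,180],[0,0,0,0,0,0,255],[0,0,0,0,0,0,255],[0,0,0,0,0,0,255],[0,0,0,0,0,0,255],[0,0,0,0,0,0,255],[0,0,0,0,0,0,255],[0,0,0,0,0,0,255]]' 60
python3 - <<'E'
from h import *
show()
E
```

```text
time_s: 7.45
eef_pos: [0.5236, 0.3703, 0.0342]
eef_rot: [0.0, 0.072, 0.997, 0.0]
contact_force: [-0.6, 0.3, 0.4]
width: 0.0252
t 7.45 pos [0.5236 0.3703 0.0342] yaw 1.4263 tilt [0.0009 0.0008] F [-0.6   0.33  0.45] M [-0.017 -0.034 -0.04 ] w 0.0252 q6 -0.985
```

```bash
python3 -m crank '[[0,0,-0.1,0,0,0,255],[0,0,-0.3,0,0,0,255],[0,0,-0.4,0,0,0,255],[0,0,-0.4,0,0,0,255],[0,0,-0.4,0,0,0,255],[0,0,-0.4,0,0,0,255],[0,0,-0.2,0,0,0,255],[0,0,0,0,0,0,255],[0,0,0,0,0,0,255],[0,0,0,0,0,0,255]]' 
cat > meas.py <<'E'
from h import *
show()
from scipy.optimize import least_squares
for nm in ("top","scene"):
    c=camera(nm); W=cloud(c); c2w=c["cam_to_world"]; K=c["K"]
    if nm=="top": np.save("topW.npy",W)
    m=(abs(W[...,0]-.52)<.15)&(abs(W[...,1]+.12)<.17)&(W[...,2]>.006)&(W[...,2]<.02)
    m=m.astype(np.uint8); n,l,st,ce=cv2.connectedComponentsWithStats(m,connectivity=8); 
    f=c["frame"].astype(int)
    # base plate + tester: greyish, not brown
    g=(abs(f[...,0]-f[...,2])<40)&(W[...,2]>.007)&(W[...,2]<.09)&(abs(W[...,0]-.52)<.15)&(abs(W[...,1]+.12)<.17)
    n,l,st,ce=cv2.connectedComponentsWithStats(g.astype(np.uint8),connectivity=8); i=1+np.argmax(st[1:,4]); g=l==i
    p=W[g]; print(nm,cv2.minAreaRect((p[:,:2]*1000).astype(np.float32)))
    h=g&(abs(W[...,2]-.050)<.004); 
    t=(W[...,2]>.066)&g; print("spindle top pts",t.sum(),W[t].mean(0), W[t][:,2].max())
    # housing top: z ~.05, near spindle
    s0=W[t].mean(0); hh=h&(np.hypot(W[...,0]-s0[0],W[...,1]-s0[1])<.055)
    p=W[hh];print("housing",len(p),p.mean(0),cv2.minAreaRect((p[:,:2]*1000).astype(np.float32)))
    b=g&(abs(W[...,2]-.059)<.004)
    print("z hist",np.histogram(W[g][:,2],bins=np.arange(0.006,.08,.004)))
E
python3 meas.py
```

```text
time_s: 8.7
eef_pos: [0.5192, 0.3681, 0.1999]
eef_rot: [-0.005, 0.072, 0.997, -0.003]
contact_force: [-0.5, 0.3, -1.9]
width: 0.0255
t 8.7 pos [0.5192 0.3681 0.1999] yaw 1.4264 tilt [-0.0114 -0.0051] F [-0.51  0.27 -1.93] M [0.036 0.003 0.01 ] w 0.0255 q6 -0.985
top ((512.975830078125, -114.94552612304688), (117.25479125976562, 246.03231811523438), 15.524418830871582)
spindle top pts 36 [ 0.52754656 -0.18423953  0.07050836] 0.0743796591204473
housing 609 [ 0.52575822 -0.18235306  0.04950046] ((524.7880859375, -176.46932983398438), (73.22101593017578, 89.3550796508789), 15.75122356414795)
z hist (array([ 713, 1018,  146,   19,   25,   37,   30,   79,  114,  187,  613,
        349,  106,   89,   17,   16,   16,    4]), array([0.006, 0.01 , 0.014, 0.018, 0.022, 0.026, 0.03 , 0.034, 0.038,
       0.042, 0.046, 0.05 , 0.054, 0.058, 0.062, 0.066, 0.07 , 0.074,
       0.078]))
scene ((516.2888793945312, -115.4898681640625), (118.91378784179688, 248.5542449951172), 16.145811080932617)
spindle top pts 25 [ 0.53191185 -0.18674009  0.07133235] 0.0750856096961523
housing 406 [ 0.53254951 -0.18730417  0.05021991] ((528.8923950195312, -178.49002075195312), (75.94097137451172, 88.67676544189453), 14.757351875305176)
z hist (array([167, 574, 136,  65,  54,  58,  78, 105, 127, 112, 337, 326,  78,
        54,  16,   8,  14,   3]), array([0.006, 0.01 , 0.014, 0.018, 0.022, 0.026, 0.03 , 0.034, 0.038,
       0.042, 0.046, 0.05 , 0.054, 0.058, 0.062, 0.066, 0.07 , 0.074,
       0.078]))
```

```bash
python3 -m crank '[[-0.2,-0.5,-0.05,-0.05,-0.1,0,255],[-0.25,-0.75,0,0,0,0,255],[-0.25,-0.75,0,0,0,0,255],[-0.25,-0.75,0,0,0,0,255],[-0.25,-0.75,0,0,0,0,255],[-0.25,-0.75,0,0,0,0,255],[-0.25,-0.75,0,0,0,0,255],[-0.25,-0.75,0,0,0,0,255],[-0.25,-0.75,0,0,0,0,255],[-0.1,-0.3,0,0,0,0,255]]' 
python3 - <<'E'
from h import *
show();togo([.62,-.17,.22],1.426)
E
```

```text
time_s: 10.05
eef_pos: [0.6208, -0.175, 0.1983]
eef_rot: [-0.002, 0.069, 0.998, -0.0]
contact_force: [-0.2, 0.6, -2.1]
width: 0.0248
t 10.05 pos [ 0.6208 -0.175   0.1983] yaw 1.432 tilt [-0.0041 -0.0004] F [-0.16  0.59 -2.07] M [ 0.033 -0.024 -0.005] w 0.0248 q6 -1.878
togo shift [ 0.021  0.064 -0.29 ] turn [-0.01 -0.04  0.06]
```

```bash
python3 -m crank '[[0,0,-0.1,0,-0.04,0,255],[0,0,0,0,0,0,255],[0,0,0,0,0,0,255],[0,0,0,0,0,0,255],[0,0,0,0,0,0,255],[0,0,0,0,0,0,255],[0,0,0,0,0,0,255],[0,0,0,0,0,0,255],[0,0,0,0,0,0,255],[0,0,0,0,0,0,255]]' 
python3 - <<'E'
from h import *
show()
w=wrist(); cv2.imwrite("pics/w3.png",w["frame"]); W=wcloud(w); np.savez("w3.npz",W=W,f=w["frame"])
for l in ("mark","pointer","spindle_top","seat"):
    print(l,[(round(d["score"],2),[round(float(v),4) for v in d["xyz"]]) for d in finder.search_frame("wrist",l)][:3])
t=(W[...,2]>.064)&(W[...,2]<.085)&(np.hypot(W[...,0]-.529,W[...,1]+.186)<.03)
print(t.sum(),W[t].mean(0),np.argwhere(t).mean(0))
E
```

```text
time_s: 11.3
eef_pos: [0.6195, -0.1693, 0.2051]
eef_rot: [-0.002, 0.067, 0.998, 0.001]
contact_force: [-0.3, -0.1, -2.1]
width: 0.025
t 11.3 pos [ 0.6195 -0.1693  0.2051] yaw 1.436 tilt [-0.0039  0.0032] F [-0.34 -0.14 -2.07] M [-0.06  -0.029 -0.039] w 0.025 q6 -1.878
mark [(0.55, [0.5655, -0.0927, 0.0526])]
pointer [(0.71, [0.5156, -0.1443, 0.0534])]
spindle_top [(0.87, [0.5155, -0.1129, 0.0348])]
seat [(0.71, [0.5154, -0.1179, 0.0344])]
296 [ 0.52939923 -0.18421818  0.07045753] [ 95.81081081 225.43243243]
```

View pics/w3.png

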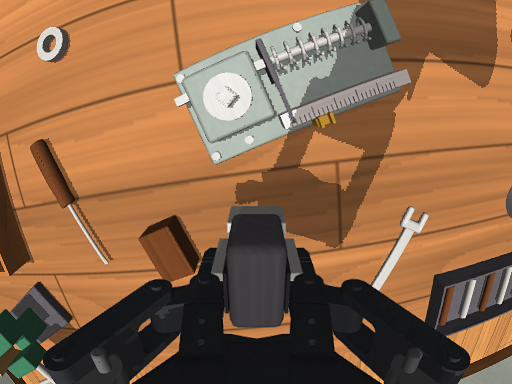

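Wrist picture: key in the jaws at (255,265), spindle at (226,96) on its boss, pointer tip near (290,115), brass clip at (325,118). Next I'll get the spindle's angle and axis and the pointer-to-mark distance.

```bash
python3 - <<'E'
from h import *
d=np.load("w3.npz");W=d["W"];f=d["f"]
a=cv2.resize(f[60:140,180:280],None,fx=8,fy=8,interpolation=cv2.INTER_CUBIC)[:, :800]
cv2.imwrite("pics/sp.png",a[:600])
a=cv2.resize(f[70:150,260:360],None,fx=8,fy=8,interpolation=cv2.INTER_CUBIC)
cv2.imwrite("pics/mk.png",a[:600])
t=(np.hypot(W[...,0]-.529,W[...,1]+.186)<.02)
for lo,hi in((.055,.09),(.06,.09),(.066,.09),(.07,.09)):
    m=t&(W[...,2]>lo)&(W[...,2]<hi);p=W[m];print(lo,len(p),p.mean(0).round(4),cv2.minAreaRect((p[:,:2]*1000).astype(np.float32)))
# boss
bm=(np.hypot(W[...,0]-.529,W[...,1]+.186)<.035)&(abs(W[...,2]-.052)<.0015);p=W[bm];print("boss",len(p),p.mean(0),cv2.minEnclosingCircle((p[:,:2]*1000).astype(np.float32)))
# tester footprint
g=(abs(f[...,0].astype(int)-f[...,2])<40)&(W[...,2]>.007)&(W[...,2]<.09)&(abs(W[...,0]-.52)<.15)&(abs(W[...,1]+.12)<.17)
n,l,st,ce=cv2.connectedComponentsWithStats(g.astype(np.uint8),connectivity=8); i=1+np.argmax(st[1:,4]); g=l==i
print(cv2.minAreaRect((W[g][:,:2]*1000).astype(np.float32)))
E
```

```text
0.055 308 [ 0.5295 -0.184   0.07  ] ((529.2033081054688, -184.4823760986328), (16.283254623413086, 16.53399085998535), 42.43862533569336)
0.06 301 [ 0.5295 -0.1841  0.0703] ((529.2033081054688, -184.4823760986328), (16.283254623413086, 16.53399085998535), 42.43862533569336)
0.066 295 [ 0.5294 -0.1842  0.0705] ((529.2033081054688, -184.4823760986328), (16.283254623413086, 16.53399085998535), 42.43862533569336)
0.07 199 [ 0.5291 -0.1846  0.0715] ((529.1608276367188, -184.45040893554688), (14.2310791015625, 14.02137279510498), 43.70768356323242)
boss 1366 [ 0.529188   -0.18433485  0.05158117] ((528.3829956054688, -185.23519897460938), 32.58852767944336)
((514.8638916015625, -115.01974487304688), (118.06452941894531, 246.62669372558594), 15.429070472717285)
```

View pics/sp.png

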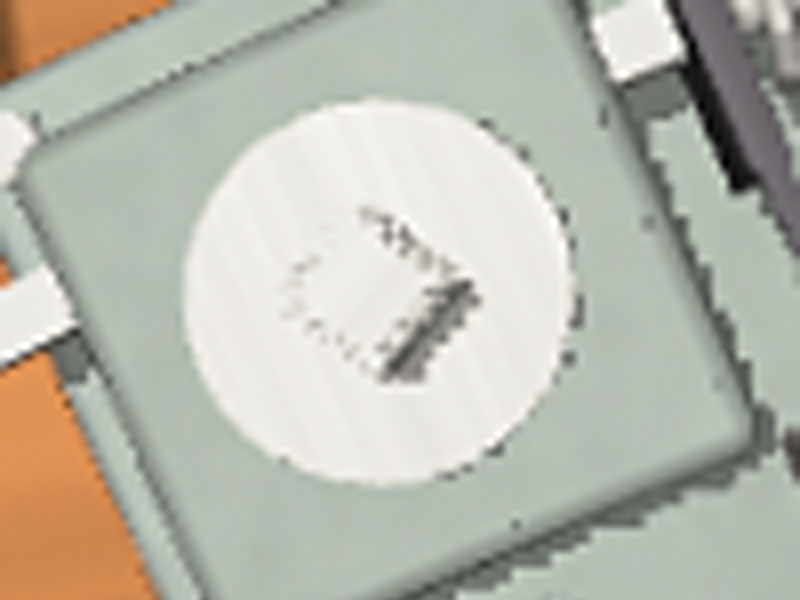

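View pics/mk.png

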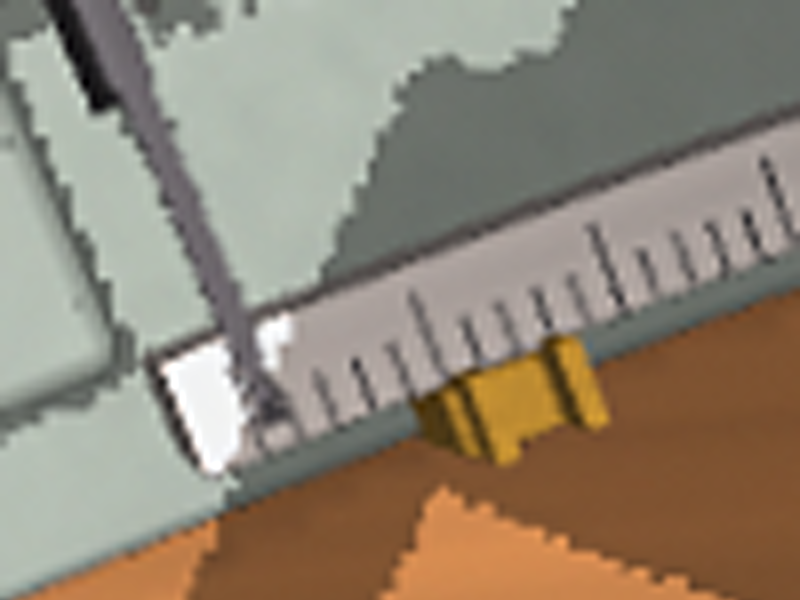

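```bash
python3 - <<'E'
from h import *
d=np.load("w3.npz");W=d["W"];f=d["f"].astype(int)
a=np.radians(15.45);ex=np.array([np.cos(a),np.sin(a)]);ey=np.array([-np.sin(a),np.cos(a)]);o=np.array([.5293,-.185])
L=np.stack([(W[...,:2]-o)@ex,(W[...,:2]-o)@ey,W[...,2]],-1)*1000
br=(f[...,2]-f[...,0]>70)&(f[...,1]>f[...,2]*.6)&(L[...,0]>45)&(L[...,0]<75)&(L[...,2]>30)&(L[...,2]<70)&(abs(L[...,1]-60)<60)
p=L[br];print(len(p),p.min(0),p.max(0))
top=p[p[:,2]>48]; 
hx=np.histogram(top[:,1],bins=np.arange(top[:,1].min(),top[:,1].max()+1.5,1)); print(hx)
for b in range(int(p[:,1].min()),int(p[:,1].max())+1):
    q=p[(p[:,1]>=b)&(p[:,1]<b+1)]
    if len(q):print(b,len(q),"x",q[:,0].min().round(1),q[:,0].max().round(1),"z",q[:,2].max().round(1))
dk=(f.sum(-1)<330)&(L[...,2]>51)&(L[...,2]<58)&(L[...,0]>37)&(L[...,0]<56)&(L[...,1]>10)&(L[...,1]<60)
p=L[dk];print("ptr",len(p))
for b in range(37,56,2):
    q=p[(p[:,0]>=b)&(p[:,0]<b+2)]
    if len(q):print(b,len(q),q[:,1].min().round(1),q[:,1].max().round(1),q[:,1].mean().round(1),q[:,2].mean().round(1))
E
```

```text
168 [52.63406109 72.72014968 42.88828202] [64.2024719  89.2233862  60.22401526]
(array([18, 11, 10,  6,  0,  0,  1,  1,  0,  0,  0,  1, 13, 13, 13,  7,  0]), array([73.54305998, 74.54305998, 75.54305998, 76.54305998, 77.54305998,
       78.54305998, 79.54305998, 80.54305998, 81.54305998, 82.54305998,
       83.54305998, 84.54305998, 85.54305998, 86.54305998, 87.54305998,
       88.54305998, 89.54305998, 90.54305998]))
72 3 x 55.1 62.0 z 46.4
73 21 x 53.9 63.1 z 58.1
74 14 x 52.9 63.4 z 60.0
75 12 x 53.5 63.0 z 60.2
76 9 x 52.7 63.2 z 59.1
77 1 x 62.6 62.6 z 56.9
79 7 x 54.5 63.2 z 48.1
80 9 x 54.9 63.6 z 47.7
81 9 x 54.2 63.9 z 48.5
82 10 x 54.5 63.3 z 47.2
83 8 x 56.0 63.8 z 46.8
84 11 x 55.2 64.2 z 47.8
85 17 x 54.3 63.4 z 58.5
86 11 x 53.3 64.0 z 59.1
87 14 x 52.6 63.3 z 60.1
88 9 x 52.9 63.8 z 59.5
89 3 x 57.5 61.7 z 59.0
ptr 36
37 5 50.0 51.7 50.9 53.8
39 6 49.4 51.6 50.4 53.1
41 4 49.1 50.6 50.0 53.1
43 6 49.5 51.9 50.7 53.3
45 6 49.7 52.2 51.2 53.6
47 7 49.4 52.4 51.0 53.7
49 2 50.8 51.7 51.3 53.7
```

```bash
python3 -m crank '[[0,0,0,0,0,0.7,255],[0,0,0,0,0,0.97,255],[0,0,0,0,0,0.97,255],[0,0,0,0,0,0.97,255],[0,0,0,0,0,0.97,255],[0,0,0,0,0,0.97,255],[0,0,0,0,0,0.97,255],[0,0,0,0,0,0.3,255],[0,0,0,0,0,0,255],[0,0,0,0,0,0,255]]' 
python3 - <<'E'
from h import *
show();togo([.5293,-.185,.18],.754)
E
```

```text
time_s: 12.8
eef_pos: [0.6195, -0.1693, 0.2051]
eef_rot: [-0.002, 0.406, 0.914, 0.001]
contact_force: [1.1, -0.3, -2.1]
width: 0.0253
t 12.8 pos [ 0.6195 -0.1693  0.2051] yaw 0.7336 tilt [-0.0039  0.0032] F [ 1.05 -0.33 -2.11] M [0.014 0.059 0.015] w 0.0253 q6 -1.175
togo shift [ 0.647 -1.033  0.339] turn [-0.007 -0.05  -0.204]
```

```bash
python3 -m crank '[[0.2,-0.3,0,0,-0.05,-0.2,255],[0.24,-0.36,0,0,0,0,255],[0.21,-0.36,0,0,0,0,255],[0,0,0,0,0,0,255],[0,0,0.1,0,0,0,255],[0,0,0.1,0,0,0,255],[0,0,0.1,0,0,0,255],[0,0,0,0,0,0,255],[0,0,0,0,0,0,255],[0,0,0,0,0,0,255]]' 
python3 - <<'E'
from h import *
show();togo([.5293,-.185,.115],.754)
E
```

```text
time_s: 14.05
eef_pos: [0.5317, -0.186, 0.1808]
eef_rot: [0.002, 0.394, 0.919, -0.0]
contact_force: [0.8, -0.6, -2.5]
width: 0.0254
t 14.05 pos [ 0.5317 -0.186   0.1808] yaw 0.7601 tilt [ 0.0035 -0.0021] F [ 0.81 -0.59 -2.47] M [ 0.003  0.038 -0.041] w 0.0254 q6 -1.295
togo shift [ 0.036 -0.015  0.878] turn [0.011 0.039 0.061]
```

```bash
python3 -m crank '[[0.035,-0.015,0.1,0.01,0.04,0.06,255],[0,0,0.2,0,0,0,255],[0,0,0.2,0,0,0,255],[0,0,0.2,0,0,0,255],[0,0,0.1,0,0,0,255],[0,0,0.05,0,0,0,255],[0,0,0,0,0,0,255],[0,0,0,0,0,0,255],[0,0,0,0,0,0,255],[0,0,0,0,0,0,255]]' 
python3 - <<'E'
from h import *
show();togo([.5293,-.185,.100],.754)
w=wrist(); cv2.imwrite("pics/w4.png",w["frame"])
c=camera("scene");crop(c,170,150,270,240,7,"s4.png")
E
```

```text
time_s: 15.3
eef_pos: [0.5295, -0.1853, 0.113]
eef_rot: [0.001, 0.397, 0.918, 0.0]
contact_force: [-0.0, 0.7, -2.1]
width: 0.0255
t 15.3 pos [ 0.5295 -0.1853  0.113 ] yaw 0.7535 tilt [ 0.0011 -0.0004] F [-0.04  0.69 -2.05] M [ 0.015 -0.022  0.033] w 0.0255 q6 -1.289
togo shift [0.005 0.001 0.173] turn [ 0.005  0.01  -0.005]
```

View pics/w4.png

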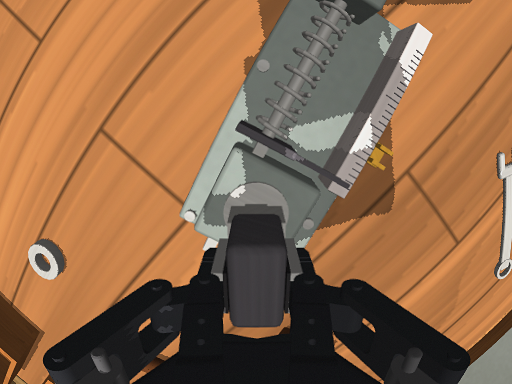

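View pics/s4.png

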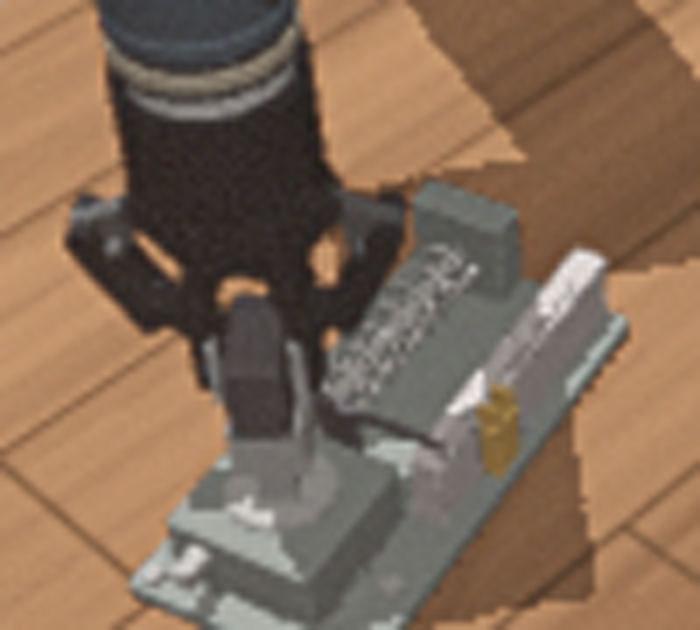

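The wrist picture still shows the pointer at (345,185) and the clip at (380,156) past the key. The scene crop shows the key standing over the spindle. I'll lower it gently.

```bash
python3 -m crank '[[0,0,0.03,0,0,0,255],[0,0,0.03,0,0,0,255],[0,0,0.03,0,0,0,255],[0,0,0,0,0,0,255],[0,0,0.03,0,0,0,255],[0,0,0.02,0,0,0,255],[0,0,0.02,0,0,0,255],[0,0,0,0,0,0,255],[0,0,0,0,0,0,255],[0,0,0,0,0,0,255]]' 
python3 - <<'E'
from h import *
show();togo([.5293,-.185,.0872],.754)
E
```

```text
time_s: 16.65
eef_pos: [0.5295, -0.1852, 0.1]
eef_rot: [0.0, 0.397, 0.918, 0.0]
contact_force: [0.1, 0.7, -1.7]
width: 0.0253
t 16.65 pos [ 0.5295 -0.1852  0.1   ] yaw 0.7535 tilt [ 0.0009 -0.0003] F [ 0.11  0.65 -1.66] M [-0.022 -0.008  0.026] w 0.0253 q6 -1.289
togo shift [0.004 0.    0.171] turn [ 0.004  0.008 -0.005]
```

```bash
python3 -m crank '[[0,0,0.03,0,0,0,255],[0,0,0.03,0,0,0,255],[0,0,0.03,0,0,0,255],[0,0,0.03,0,0,0,255],[0,0,0.02,0,0,0,255],[0,0,0,0,0,0,255],[0,0,0,0,0,0,255],[0,0,0,0,0,0,255],[0,0,0,0,0,0,255],[0,0,0,0,0,0,255]]' 
python3 - <<'E'
from h import *
show();togo([.5293,-.185,.0872],.754)
E
```

```text
time_s: 17.9
eef_pos: [0.5296, -0.1853, 0.0889]
eef_rot: [0.001, 0.397, 0.918, 0.0]
contact_force: [0.6, -0.7, -2.2]
width: 0.0258
t 17.9 pos [ 0.5296 -0.1853  0.0889] yaw 0.7535 tilt [ 0.0011 -0.0004] F [ 0.61 -0.66 -2.18] M [ 0.025  0.016 -0.013] w 0.0258 q6 -1.29
togo shift [0.005 0.    0.022] turn [ 0.005  0.011 -0.005]
```

```bash
python3 -m crank '[[0,0,0.01,0,0,0,255],[0,0,0.01,0,0,0,255],[0,0,0,0,0,0,255],[0,0,0,0,0,0,255],[0,0,0,0,0,0,255],[0,0,0,0,0,0,255],[0,0,0,0,0,0,255],[0,0,0,0,0,0,255],[0,0,0,0,0,0,255],[0,0,0,0,0,0,255]]' 
python3 - <<'E'
from h import *
show();togo([.5293,-.185,.0872],.754)
E
```

```text
time_s: 19.15
eef_pos: [0.5296, -0.1853, 0.0873]
eef_rot: [0.001, 0.397, 0.918, -0.0]
contact_force: [0.5, -0.4, -2.4]
width: 0.0254
t 19.15 pos [ 0.5296 -0.1853  0.0873] yaw 0.7535 tilt [ 0.0013 -0.0006] F [ 0.46 -0.35 -2.43] M [-0.002  0.02  -0.005] w 0.0254 q6 -1.289
togo shift [ 0.006 -0.     0.002] turn [ 0.005  0.013 -0.006]
```

```bash
python3 -m crank '[[0,0,0,0,0,0.4,255],[0,0,0,0,0,0.8,255],[0,0,0,0,0,0.8,255],[0,0,0,0,0,0.8,255],[0,0,0,0,0,0.8,255],[0,0,0,0,0,0.8,255],[0,0,0,0,0,0.8,255],[0,0,0,0,0,0.4,255],[0,0,0,0,0,0,255],[0,0,0,0,0,0,255]]' 
cat > pm.py <<'E'
from h import *
import sys
show()
w=wrist(); cv2.imwrite("pics/"+sys.argv[1]+"_w.png",w["frame"]); W=wcloud(w); f=w["frame"].astype(int)
a=np.radians(15.45);ex=np.array([np.cos(a),np.sin(a)]);ey=np.array([-np.sin(a),np.cos(a)]);o=np.array([.5293,-.185])
def an(W,f,nm):
    L=np.stack([(W[...,:2]-o)@ex,(W[...,:2]-o)@ey,W[...,2]],-1)*1000
    br=(f[...,2]-f[...,0]>70)&(f[...,1]>f[...,2]*.6)&(L[...,0]>45)&(L[...,0]<75)&(L[...,2]>51)&(L[...,2]<70)&(abs(L[...,1]-80)<25)
    y=np.sort(L[br][:,1]); 
    if len(y)>5:
        i=np.argmax(np.diff(y)); print(nm,"prongs",y[0].round(1),y[i].round(1),y[i+1].round(1),y[-1].round(1),"mid",((y[i]+y[i+1])/2).round(1),((y[0]+y[-1])/2).round(1))
    dk=(f.sum(-1)<330)&(L[...,2]>50.5)&(L[...,2]<58)&(L[...,0]>38)&(L[...,0]<51)&(L[...,1]>40)&(L[...,1]<120)
    p=L[dk][:,1]
    if len(p): print(nm,"ptr",len(p),p.min().round(1),p.max().round(1),np.median(p).round(2))
an(W,f,"wrist")
for n in ("top","scene"):
    c=camera(n); an(cloud(c),c["frame"].astype(int),n)
    if n=="top": crop(c,245,180,365,260,6,sys.argv[1]+"_t.png")
    else: crop(c,170,150,270,240,7,sys.argv[1]+"_s.png")
E
python3 pm.py a
```

```text
time_s: 20.4
eef_pos: [0.5294, -0.185, 0.0873]
eef_rot: [0.0, 0.64, 0.768, -0.0]
contact_force: [-0.2, 0.3, -1.9]
width: 0.0252
t 20.4 pos [ 0.5294 -0.185   0.0873] yaw 0.1807 tilt [ 0.0002 -0.0011] F [-0.17  0.26 -1.95] M [-0.017  0.033  0.104] w 0.0252 q6 -0.715
wrist prongs 74.0 77.1 85.9 89.3 mid 81.5 81.6
wrist ptr 109 48.9 117.9 58.9
top prongs 74.7 77.9 86.7 89.6 mid 82.3 82.1
top ptr 6 57.5 75.2 59.6
scene prongs 71.9 79.0 84.0 87.2 mid 81.5 79.6
scene ptr 7 55.9 59.7 57.36
```

View pics/a_w.png

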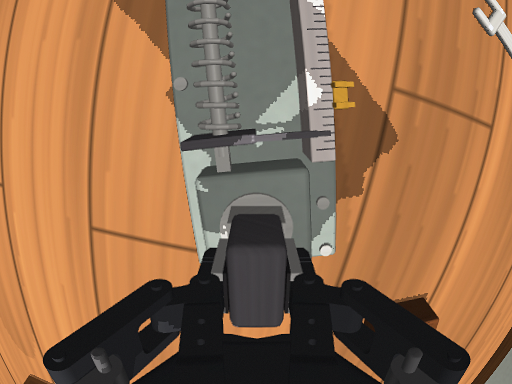

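View pics/a_s.png

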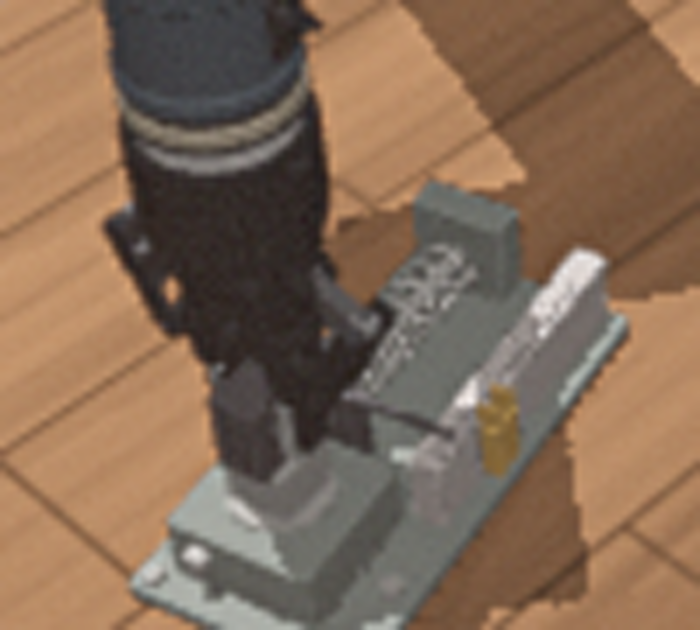

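Wrist picture: pointer tip at about (325,133), clip prongs at about (345,84) and (345,104). The pointer has moved 8 mm and 22.6 mm remain, about 1.25 rad. I'll turn part of that now and measure again.

```bash
python3 -m crank '[[0,0,0,0,0,0.5,255],[0,0,0,0,0,0.9,255],[0,0,0,0,0,0.9,255],[0,0,0,0,0,1.0,255],[0,0,0,0,0,1.0,255],[0,0,0,0,0,1.0,255],[0,0,0,0,0,1.0,255],[0,0,0,0,0,1.0,255],[0,0,0,0,0,1.0,255],[0,0,0,0,0,0.5,255]]' ; python3 pm.py b
```

```text
time_s: 21.8
eef_pos: [0.5299, -0.1853, 0.0873]
eef_rot: [0.001, 0.911, 0.411, -0.0]
contact_force: [0.0, -0.7, -1.9]
width: 0.0253
t 21.8 pos [ 0.5299 -0.1853  0.0873] yaw -0.7229 tilt [ 0.0009 -0.0023] F [ 0.01 -0.66 -1.9 ] M [-0.036 -0.017  0.135] w 0.0253 q6 0.19
wrist prongs 73.8 77.4 85.9 89.1 mid 81.6 81.5
wrist ptr 110 72.6 107.4 74.29
top prongs 74.9 78.0 87.2 89.8 mid 82.6 82.3
top ptr 4 74.2 76.5 74.9
scene prongs 72.4 76.3 83.9 86.4 mid 80.1 79.4
scene ptr 6 71.9 75.8 72.6
```

View pics/b_w.png

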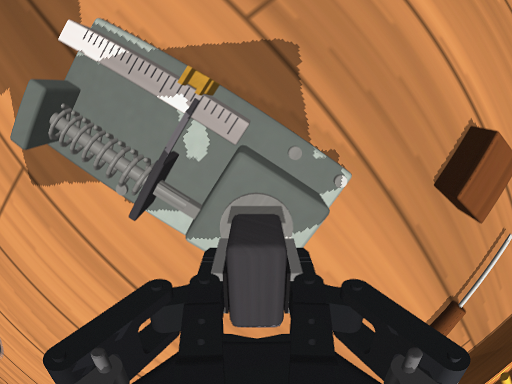

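Pointer tip at (195,98), at the near prong; clip gap at about (197,80). About 7.2 mm left, which is 0.4 rad.

```bash
python3 -m crank '[[0,0,0,0,0,0.5,255],[0,0,0,0,0,0.7,255],[0,0,0,0,0,0.7,255],[0,0,0,0,0,0.7,255],[0,0,0,0,0,0.6,255],[0,0,0,0,0,0.3,255],[0,0,0,0,0,0,255],[0,0,0,0,0,0,255],[0,0,0,0,0,0,255],[0,0,0,0,0,0,255]]' ; python3 pm.py c
```

```text
time_s: 23.2
eef_pos: [0.5299, -0.1855, 0.0873]
eef_rot: [0.001, 0.969, 0.247, 0.0]
contact_force: [0.8, 0.1, -2.1]
width: 0.0255
t 23.2 pos [ 0.5299 -0.1855  0.0873] yaw -1.0719 tilt [ 0.0011 -0.0028] F [ 0.8   0.13 -2.1 ] M [0.035 0.03  0.136] w 0.0255 q6 0.539
wrist prongs 73.8 77.5 85.5 89.5 mid 81.5 81.6
wrist ptr 91 79.0 83.0 80.63
top prongs 74.9 77.6 86.8 89.9 mid 82.2 82.4
top ptr 5 80.4 83.2 82.01
scene prongs 73.4 77.0 84.1 86.5 mid 80.6 79.9
scene ptr 3 78.1 81.7 78.94
```

```bash
python3 -c "
import cv2;f=cv2.imread('pics/c_w.png');cv2.imwrite('pics/c_wc.png',cv2.resize(f[40:240,100:367],None,fx=3,fy=3))"
```

```text
(no output)
```

View pics/c_wc.png

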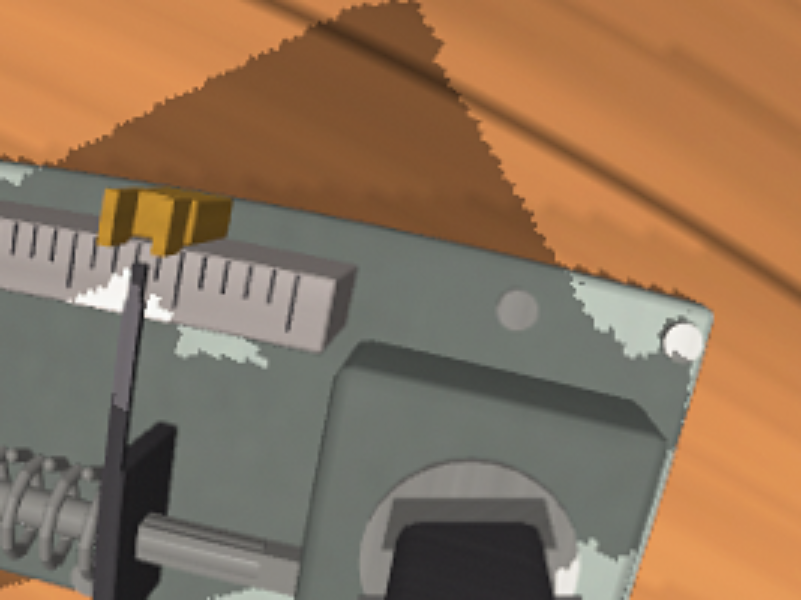

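The crop shows the pointer's tip at (140,265), between the prongs at (115,220) and (175,225). Measured offset is 0.9 mm in a ±2.7 mm window. I'll ease off the torque within the free play, release and withdraw upward.

```bash
python3 -m crank '[[0,0,0,0,0,-0.4,255],[0,0,0,0,0,0,255],[0,0,0,0,0,0,255],[0,0,0,0,0,0,170],[0,0,0,0,0,0,120],[0,0,0,0,0,0,60],[0,0,0,0,0,0,0],[0,0,0,0,0,0,0],[0,0,0,0,0,0,0],[0,0,0,0,0,0,0]]' ; python3 pm.py d
python3 -c "
import cv2;f=cv2.imread('pics/d_w.png');cv2.imwrite('pics/d_wc.png',cv2.resize(f[40:340,50:440],None,fx=2,fy=2))"
```

```text
time_s: 24.6
eef_pos: [0.5307, -0.1859, 0.0882]
eef_rot: [0.002, 0.964, 0.265, 0.001]
contact_force: [-0.0, -0.7, 0.5]
width: 0.0857
t 24.6 pos [ 0.5307 -0.1859  0.0882] yaw -1.0338 tilt [ 0.0032 -0.0037] F [-0.04 -0.74  0.47] M [ 0.012  0.079 -0.018] w 0.0857 q6 0.501
wrist prongs 73.8 77.1 85.8 89.5 mid 81.5 81.6
wrist ptr 103 78.7 83.0 80.71
top prongs 74.6 77.8 86.8 89.5 mid 82.3 82.0
top ptr 4 80.7 82.3 81.65
scene prongs 73.3 76.5 84.5 87.2 mid 80.5 80.2
scene ptr 3 78.1 81.5 79.71
```

View pics/d_wc.png

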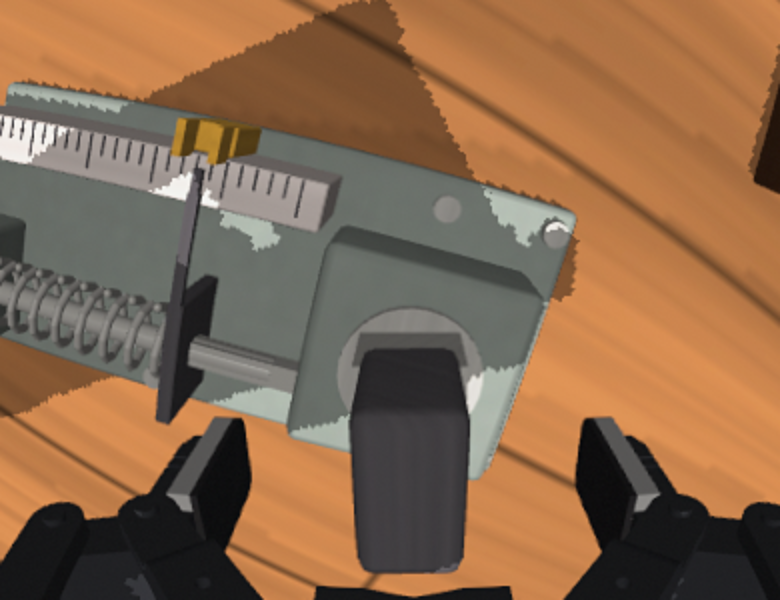

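The fingers stand clear of the key and the pointer is still in the gap. I'll rise straight up.

```bash
python3 -m crank '[[0,0,-0.1,0,0,0,0],[0,0,-0.2,0,0,0,0],[0,0,-0.2,0,0,0,0],[0,0,-0.3,0,0,0,0],[0,0,-0.4,0,0,0,0],[0,0,-0.4,0,0,0,0],[-0.3,0,-0.3,0,0,0,0],[-0.6,0,0,0,0,0,0],[-0.6,0,0,0,0,0,0],[0,0,0,0,0,0,0]]' ; python3 pm.py e
python3 - <<'E'
from h import *
w=wrist();W=wcloud(w)
m=(np.hypot(W[...,0]-.5293,W[...,1]+.185)<.035)&(W[...,2]>.105)&(W[...,2]<.14)
p=W[m];print("key top",len(p),p.mean(0),np.median(p[:,2]),cv2.minAreaRect((p[:,:2]*1000).astype(np.float32)))
cv2.imwrite("pics/e_wc.png",cv2.resize(w["frame"][0:250,0:512],None,fx=1.5,fy=1.5))
E
```

```text
time_s: 26.0
eef_pos: [0.4334, -0.2452, 0.2463]
eef_rot: [0.008, 0.964, 0.266, 0.005]
contact_force: [0.6, 0.1, -0.0]
width: 0.0852
t 26.0 pos [ 0.4334 -0.2452  0.2463] yaw -1.0314 tilt [ 0.0147 -0.0128] F [ 0.57  0.11 -0.03] M [-0.021 -0.008 -0.028] w 0.0852 q6 0.291
wrist prongs 73.9 77.0 85.7 89.4 mid 81.4 81.7
wrist ptr 25 78.7 82.6 80.44
top prongs 74.7 79.1 86.5 89.8 mid 82.8 82.3
top ptr 1 81.2 81.2 81.17
scene prongs 72.6 76.5 83.7 87.7 mid 80.1 80.1
scene ptr 3 76.7 82.6 78.21
key top 1450 [ 0.52846922 -0.18487346  0.12095146] 0.12117999601558924 ((529.2759399414062, -184.79135131835938), (46.60780715942383, 25.790090560913086), 30.860822677612305)
```

View pics/e_wc.png

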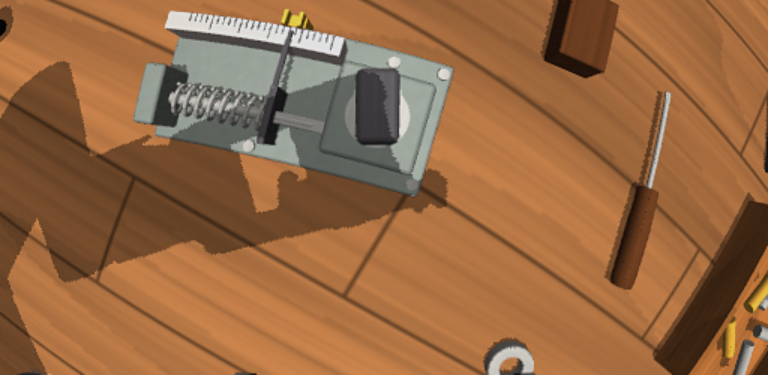

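View pics/e_s.png

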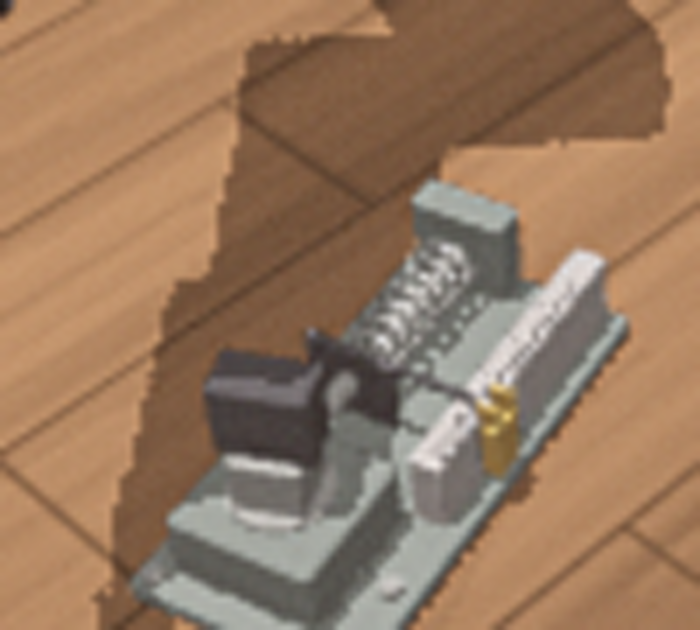

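The key stands fully down: its top reads 0.121 m against 0.123 expected, and the same −2 mm bias showed on the bench. The pointer is in the gap and the arm is clear, so I'm handing in.

```bash
python3 -c "
from workcell import r; print(r.job_done())"
```

```text
the job is handed in; nothing more can be done
None
```

The job is handed in at about 26 s. The key stands fully down on the spindle and the pointer is in the gap between the index clip's prongs.

- **Key and fit:** I picked up the dark key, not the blue or green look-alike. I lined it up with the spindle's angle as measured by the wrist camera (about 43°). It dropped to the seat on the first try, and no contact force showed in any reading.
- **Winding:** I wound clockwise in three stages and measured after each one. The pointer never passed the far prong. I then eased the torque off, released the key and rose clear.
- **Pointer:** The wrist camera puts it at y = 80.4 to 80.7 mm on the tester. The gap's middle is at 81.5 mm and its edges are at about 77 and 85.7 mm.
- **Key height:** The top reads 0.121 m against 0.123 m expected. The camera read the key 2 mm low on the bench too, so I take it as fully seated.
- **Disagreement:** The top and scene cameras differ from the wrist camera by 1 to 2 mm on the pointer and clip. Both still show the pointer inside the gap.
- **Not checked:** I did not measure the bystanders again at the end. The arm touched none of them that I could see, and those in the last wrist picture looked undisturbed.

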